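# Open the press case, lock its lid stay and set the mini heat press on its rest

### The arm

A 6-joint arm with a two-finger parallel gripper is mounted at the origin on the work surface. World frame = base frame: x ahead of the robot, y to its left, z up, the work surface at z = 0. Lengths are in m, angles in degrees, forces in N, time in s.
With the tool pointing down it reaches from about 0.25 to 0.725 m from the base axis. Payload 9.7 kg.
Tool frame: the origin (TCP) lies between the finger pads; the fingertips stand 19 mm ahead of it and the grasp point (between the pads) is the TCP; z points along the fingers, y is the line along which they close (so a half turn about z gives the same grasp; the last joint's range is limited). The gripper opens to 85 mm and grips with 20 to 120 N. Pads are 22 mm wide; open, the fingers measure 114 mm over their backs; the gripper's body (76 mm by 85 mm) begins 54 mm behind the grasp point. The pads swing forward as they close: fully open they stand 13 mm farther back than shut.
Start: joints at [-74.828, 4.979, 10.078, 95.1, 0, 90], TCP at [0.144, -0.531, 0.225] pointing down, gripper open.
Joint ranges: [-179.16, 179.16], [-48.56, 103.87], [-65.8, 70.77], [-126.05, 130.52], [-82.76, 87.17], [-180, 180]. Speed limits (degrees/s): [127.2, 127.2, 147.25, 180, 180, 180].

### API

Orientations are given as [roll, pitch, yaw] about the fixed x, y, z axes, in that order (R = Rz(yaw) Ry(pitch) Rx(roll)).
In Python, from workcell import telemetry, camera, calibration, workorder gives the robot as it stands.
- The arm moves only by the tool play_rows, never from a script. Its argument "increments" is a list of rows, each a list of 3 entries, a list of its own where there are three numbers: the shift along the tool's x, y, z in mm, then the turn, a rotation vector about the tool's x, y, z in degrees, then the closure, from 0 (fully open) to 1 (shut). In form: [[[x, y, z], [ax, ay, az], jaw], ...]. A call has 1 to 20 rows; each row is the pose to reach, as a shift and turn from the pose commanded when the call began, along the tool's axes at that moment; what a row does not reach only later rows make up. A row lasts 1/10 s, in which the tool goes at most 50 mm and 8.59 degrees, less where a joint would pass 70% of its speed; a pose out of reach is approached as far as the arm can. A call with a gripper value outside its range is refused whole. The fingers move at their own pace and stop on an object; "grip_force" is the grip in N (left out, the last holds). Time passes only in rows, so rows that repeat a pose let the fingers close. It gives the time, the measured TCP pose, the force, the opening and the grip force at its end, in the units of the state.
- telemetry.get_obs(): the state, without advancing time (a new reading comes with each control period).
- camera(name): name is "scene" or "top" or "wrist"; returns (picture, depth): 420x560x3 uint8, red, green, blue; 420x560 float32, m along the optical axis (not along the pixel's ray), 0 where there is no reading.
- calibration(name): a dict with "vertical_fov" (degrees; the focal length in pixels is half the picture's height over the tangent of half this angle, whatever the lens; pixels are square), "cx", "cy" (the principal point, pixels), "rvec" (rotation vector, rad) and "tvec" (3), from world to camera coordinates, as OpenCV has them; the wrist camera has in their place "hand_eye" (4x4, takes a point from camera to tool coordinates, whose origin is the TCP and whose axes are the flange's). Camera axes: x right, y down, z forward; pixel columns grow to the right and rows downward; lengths in m; the calibration is good to about 2 mm. The wrist camera is an equidistant fisheye: a pixel r from the principal point sees the ray r / f radians off the axis. A picture is of the moment at which its call begins: read the wrist's pose just before it. calibration takes no time and is no camera call.
- workorder.job_done(): hands the job in; it is judged then, once.
The state is a dict: "time": time; "q": joint angles; "qd": joint speeds; "joint_efforts": joint torques, N m; "ee_pos": TCP position; "tcp_rot": TCP orientation; "wrist_force": force on the tool from outside, world axes, zero at the start; "torque": the same for the moment, N m; "opening": finger opening in m; "grasp_force": force on a finger pad.
Only numpy, scipy, OpenCV 4.12 (cv2) and the standard library are available. Lean on these libraries where they do the work, as an engineer would, in place of code of your own. Each camera call takes 0.05 s, during which the arm holds its last target. There are 200 camera calls.

### The job

Open the tool case: raise its lid by the bow handle, then push the elbow button of the folding stay down and back past straight until it meets its stop, so that the lid stays up on its own; do not let the lid fall. Only when the stay is locked, lift the mini heat press out and set it down gently in the recess of its rest, flat, lengthwise, nose either way. Let go, leaving the lid locked open and the tape roll, bottle and squeegee where they are.

Things in the scene. Friction and masses are not known exactly. Their poses are not given: they have to be found in the camera images.
- case: Black tool case with aluminium edges, fixed on the table: 220 deep (x) x 300 wide (y), lower half 75 high, walls 5 thick. Origin: centre of the underside; its x points from the front (lid handle) to the hinges, y to the left, z up. Inside, a foam floor at z 15, a partition 60 high at y -45; the press stands left of it (y above -42), a power brick lies right of it. Two open latches hang on the front at y +-108.
- lid (a joint): Lid angle about the hinge: 0 shut, growing as the front rises. 1.30 (dead point) is the highest it gets, when the stay is straight; locked it reads about 1.28. Hinge and stay are slightly stiff: let go above about 1.15 it balances and stays, let go below about 1.05 it falls shut. The lid is a hollow tray 220 x 300 x 40 deep, 0.7 kg; 3 to 6 N at the handle raise it.
- lid_hinge (a point): Middle of the hinge line: far rim of the case, case x +110, z 75. The axis runs along the case's y.
- lid_handle (a point): Middle of the steel bow handle's bar on the lid's front: a round bar 12 thick, 120 long along the case's y, 42 in front of the lid's front face, on two legs at +-55. It lies 262 in front of the hinge line and 20 above it when shut (z 95), and swings up about the hinge with the lid; locked open it stands on top, about 330 above the table. The bar may turn between the fingers.
- stay_elbow (a joint): Elbow angle of the folding stay: 0 folded with the lid shut, growing as it unfolds, 2.77 straight (dead point), 3.03 at its stop past straight. Locked when it is past 2.90: then closing the lid only presses it on its stop. It is tied to the lid: at lid 1.26 it reads about 2.4. Pushing the elbow raises the lid to 1.30 as it passes straight, then lets it sink to about 1.28; under 5 N does it.
- stay_button (a point): Centre of the dark steel thumb button at the stay's elbow: round stud 14 thick, 22 long along the case's y, at case y -125. Shut, it lies folded to the front inside the case. With the lid nearly up it stands in front of and above the line between the stay's two pivots; push it back and down (53 degrees from vertical) until 11 beyond that line. Locked, it is at case x +52, z 118.
- stay_base (a point): Lower pivot of the folding stay, on the inner right side of the case at x -5, y -142, z 60. The stay is two flat steel links in line, each 81 between pivots, 13 wide, 3 thick; the upper one is pivoted on the lid's right side, 115 in front of the hinge line and 15 above the rim plane when shut.
- press: Mini heat press like a small iron, grey, 0.55 kg: sole 106 long (x) x 68 wide (y), nose to -x, 88 high. Origin: centre of the sole's underside, z up. Starts upright on the foam floor of the case, roughly lengthwise to the case's x.
- press_handle (a point): Centre of the press's white top handle, 78 above the sole: a bar 94 long (x) x 28 wide (y) x 20 high, open beneath for 30 between its two posts at x -34 and +36.
- rest: Black rest for the press, fixed on the table: 150 long (x) x 108 wide (y), rim 16 high round a recess 128 x 88 whose floor is 10 above the table. Origin: centre of the underside; z up.
- tape_roll: Bystander: tan roll of tape lying flat, 84 across, 25 high. Origin: centre of the underside.
- bottle: Bystander: clear bottle with a white cap, 54 across, 140 high. Origin: centre of the underside.
- squeegee: Bystander: flat grey and white squeegee lying on the table, 84 x 110 x 12. Origin: underside.
Mind the look-alikes: they are no part of the job. What is shaped like the rest but blue or orange is not meant.

How it is judged:
By the outcome, as a careful person would: the job done as asked, in the order asked, and still so for the second after the job is handed in, with the robot touching nothing.
It also fails if it takes over 72 s, if anything falls off the work surface, if the arm or the gripper's body presses on something with over 40 N, if the wrist force passes 120 N, or if a joint passes its speed limit or range.

## Working session

There is one attempt and no reset: what is moved stays moved. The work goes in short steps, Python scripts to look and compute and a tool call to move; the robot and the scene stay as the last step left them, time stands still between calls to the robot, and variables do not carry over. Pictures are saved under pics/ and viewed, at most 13 in all, crops included, and the job is handed in when it is done.

Besides the shell and the picture viewer there is one more tool, called after "Emit:" by a JSON object that holds its "method" and its "body". play_rows: Moves the arm, as the interface text tells. Its arguments: {"type":"object","properties":{"increments":{"type":"array"},"grip_force":{"type":"number"}},"required":["increments"]}

```bash
mkdir -p pics; ls; python3 - <<'E'
from workcell import telemetry, camera, calibration
import cv2,numpy as np
o=telemetry.get_obs();print(o)
for n in ["scene","top","wrist"]:
    p,d=camera(n);c=calibration(n);print(n,c)
    np.savez(f"pics/{n}0.npz",p=p,d=d)
    cv2.imwrite(f"pics/{n}0.png",cv2.resize(p[:,:,::-1],(800,600),interpolation=cv2.INTER_CUBIC))
E
```

```text
pics
{'time': 0.0, 'q': array([-7.48286519e+01,  5.01043400e+00,  1.00329932e+01,  9.51005584e+01,
        2.44747959e-04,  9.00010888e+01]), 'qd': array([-0.05550245,  0.00982759,  0.03757018, -0.03311073, -0.13420417,
       -0.0064271 ]), 'joint_efforts': array([-1.17470539e-03, -5.20390248e+01,  4.64798498e+01,  1.63979887e-02,
        2.33304951e-05,  2.90716102e-06]), 'ee_pos': array([ 0.14387317, -0.53058503,  0.2246764 ]), 'tcp_rot': array([-1.79922001e+02, -2.43265549e-04,  1.51702591e+01]), 'wrist_force': array([-0.25271947,  0.08635042, -0.49246635]), 'torque': array([ 0.01699651,  0.04463699, -0.01419942]), 'grasp_force': 0.0, 'opening': 0.08522880432599333}
scene {'vertical_fov': 43.16235099181555, 'cx': 277.85070159477596, 'cy': 211.752980961573, 'rvec': array([ 0.91952209,  2.51039339, -1.09512994]), 'tvec': array([ 0.50270371, -0.08945298,  1.85861482])}
top {'vertical_fov': 53.580628480180266, 'cx': 278.3456846044151, 'cy': 219.23611785957178, 'rvec': array([ 2.10939062, -2.14809627,  0.17526647]), 'tvec': array([-0.16870336,  0.52334314,  1.53644794])}
wrist {'vertical_fov': 65.70646984690485, 'cx': 281.40832815875456, 'cy': 206.15824430680527, 'hand_eye': array([[-7.68966412e-04, -9.50838503e-01, -3.09686212e-01,
         7.84153646e-02],
       [ 9.99999473e-01, -9.41623855e-04,  4.08045970e-04,
         4.95939669e-04],
       [-6.79593744e-04, -3.09685735e-01,  9.50838726e-01,
        -1.47817248e-01],
       [ 0.00000000e+00,  0.00000000e+00,  0.00000000e+00,
         1.00000000e+00]])}
```

View pics/scene0.png

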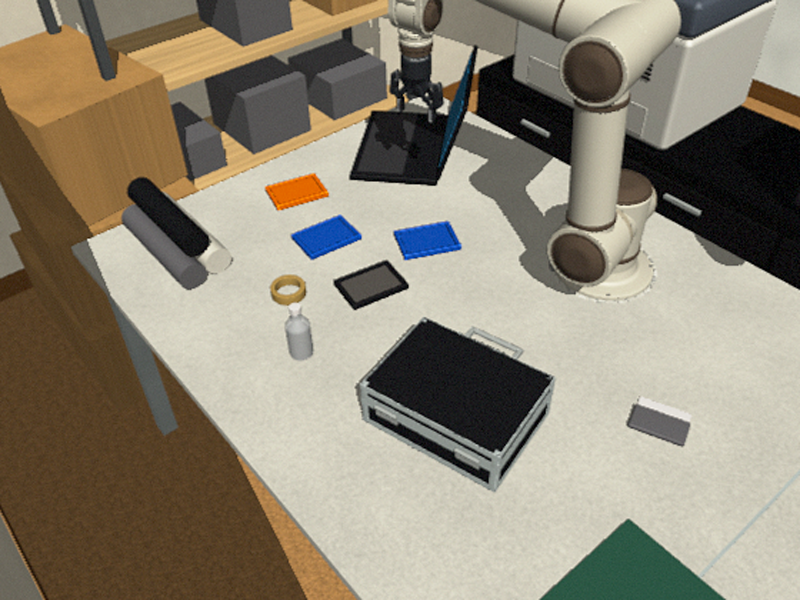

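View pics/top0.png

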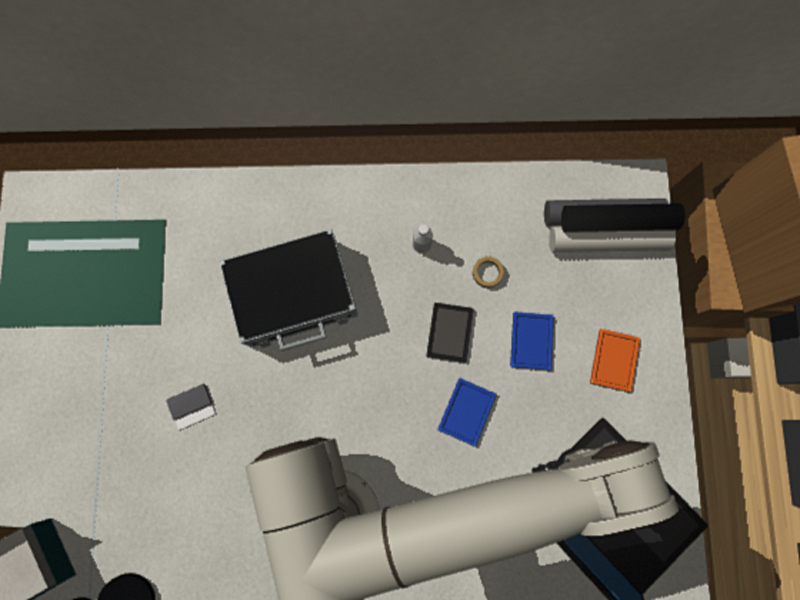

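The top view shows the case at (290,290) with its handle towards the robot at (300,335). The black rest is at (450,332), and the decoys are blue and orange. The bottle is at (423,238), the tape at (488,271) and the squeegee at (190,407). The gripper stands over the laptop on the right.

```bash
cat > h.py <<'E'
import numpy as np,cv2
from scipy.spatial.transform import Rotation as R
from workcell import telemetry,camera,calibration
def cloud(n,d,o=None):
    c=calibration(n);f=d.shape[0]/2/np.tan(np.radians(c["vertical_fov"]/2))
    v,u=np.mgrid[:d.shape[0],:d.shape[1]].astype(float)
    x=(u-c["cx"])/f;y=(v-c["cy"])/f
    if n=="wrist":
        r=np.hypot(x,y)+1e-9;k=np.tan(r)/r;x=x*k;y=y*k
    P=np.stack([x*d,y*d,d],-1)
    if n=="wrist":
        H=c["hand_eye"];P=P@H[:3,:3].T+H[:3,3]
        Rt=R.from_euler("xyz",o["tcp_rot"],degrees=True).as_matrix();P=P@Rt.T+o["ee_pos"]
    else:
        Rm=cv2.Rodrigues(c["rvec"])[0];P=(P-c["tvec"])@Rm
    P[d<=0]=np.nan
    return P
def rect(pts):
    (c,s,a)=cv2.minAreaRect(pts[:,:2].astype(np.float32)*1000);return np.round(c,1),np.round(s,1),round(a,2)
def mv(o,pos,rpy):
    "shift/turn in tool axes from the pose of o to the given pose"
    Rt=R.from_euler("xyz",o["tcp_rot"],degrees=True);T=R.from_euler("xyz",rpy,degrees=True)
    return np.round(Rt.inv().apply((np.array(pos)-o["ee_pos"])*1000),1),np.round((Rt.inv()*T).as_rotvec(degrees=True),1)
E
python3 - <<'E'
from h import *
z=np.load("pics/top0.npz");p,d=z["p"],z["d"];P=cloud("top",d)
def box(a,b,c,e,z0,z1,cond=None):
    m=np.zeros(d.shape,bool);m[int(b*.7):int(e*.7),int(a*.7):int(c*.7)]=1
    m&=(P[...,2]>z0)&(P[...,2]<z1)
    if cond is not None:m&=cond
    return P[m],p[m]
g=p.max(-1)<90
for nm,a in dict(lid=(200,220,370,330,.105,.125),handle=(260,320,340,360,.08,.105),bottle=(405,215,440,255,.03,.2),tape=(465,250,510,295,.01,.04),sq=(160,375,220,435,.005,.03)).items():
    q,_=box(*a);print(nm,len(q),rect(q),q[:,2].mean())
q,_=box(420,295,485,370,-.01,.03,g);print("rest",len(q),rect(q),np.percentile(q[:,2],[5,50,95]))
q,_=box(200,220,370,330,.105,.125)
h=cv2.convexHull(q[:,:2].astype(np.float32)*1000)[:,0];print(cv2.approxPolyDP(h,12,True)[:,0])
z=np.load("pics/scene0.npz");S=cloud("scene",z["d"]);s=S.reshape(-1,3)
m=(s[:,2]>.109)&(s[:,2]<.122)&(s[:,0]>.3)&(s[:,0]<.75)&(s[:,1]>-.15)&(s[:,1]<.3);print(rect(s[m]),m.sum())
m=(s[:,2]>.085)&(s[:,2]<.106)&(s[:,0]>.2)&(s[:,0]<.4)&(s[:,1]>-.15)&(s[:,1]<.3);print(rect(s[m]),m.sum(),s[m].mean(0))
E
```

```text
lid 4688 (array([582.2, 105.5]), array([238.1, 304.3]), 15.24) 0.11548986145127604
handle 217 (array([454.8,  86.9]), array([ 50. , 170.2]), 16.41) 0.09720701103453828
bottle 209 (array([ 716., -247.]), array([52.8, 46.9]), 78.08) 0.0962889235518099
tape 213 (array([ 629.9, -431.7]), array([97.9, 93.8]), 3.93) 0.02364752507539007
sq 641 (array([293.7, 380.2]), array([162.1, 154.3]), 88.99) 0.010759652154979673
rest 1143 (array([ 472.7, -320.6]), array([115.4, 152.9]), 80.6) [0.00246086 0.01152818 0.01956081]
[[735.8396     -5.945911 ]
 [652.8017    278.6249   ]
 [478.9676    230.88527  ]
 [483.34555    15.2355585]
 [521.7551    -68.58941  ]]
(array([591.3, 107.2]), array([231.6, 305.2]), 15.75) 7020
(array([0., 0.]), array([0., 0.]), 0.0) 0 [nan nan nan]<stdin>:16: RuntimeWarning: Mean of empty slice.
  ret = um.true_divide(
```

Emit:
{"method": "play_rows", "body": {"increments": [[[0,0,-50],[0,0,0],0.3],[[0,0,-100],[0,0,0],0.3],[[0,0,-150],[0,0,0],0.3],[[150,-165,-150],[0,0,-30],0.3],[[150,-165,-150],[0,0,-30],0.3],[[150,-165,-150],[0,0,-30],0.3],[[150,-165,-150],[0,0,-30],0.3],[[447,-497,-100],[0,0,-90],0.3],[[447,-497,-100],[0,0,-90],0.3],[[447,-497,-100],[0,0,-90],0.3],[[447,-497,-100],[0,0,-90],0.3],[[447,-497,-100],[0,0,-90],0.3],[[447,-497,-100],[0,0,-90],0.3],[[447,-497,-100],[0,0,-90],0.3],[[447,-497,-100],[0,0,-90],0.3],[[447,-497,-100],[0,0,-90],0.3],[[447,-497,-100],[0,0,-90],0.3],[[447,-497,-100],[0,0,-90],0.3],[[447,-497,-100],[0,0,-90],0.3]]}}

```text
time: 2.05
ee_pos: [0.4451, 0.0661, 0.3251]
tcp_rot: [-179.9, 0.0, 105.2]
wrist_force: [0.1, -1.2, -0.2]
opening: 0.0597
grasp_force: 0.0
```

```bash
python3 - <<'E'
from h import *
import time
o=telemetry.get_obs();print(o["time"],o["q"].round(1),o["ee_pos"],o["tcp_rot"])
p,d=camera("wrist");P=cloud("wrist",d,o);np.savez("pics/w1.npz",p=p,P=P)
cv2.imwrite("pics/w1.png",p[:,:,::-1])
s=P.reshape(-1,3)
m=(s[:,2]>.108)&(s[:,2]<.122);print("lid",m.sum(),rect(s[m]))
m=(s[:,2]>.09)&(s[:,2]<.105);print("h",m.sum(),rect(s[m]),s[m].mean(0))
E
```

```text
2.05 [  8.4  -5.   11.5 106.5  -0.   83.2] [0.44514022 0.06606301 0.32509733] [-1.79942795e+02  4.19448601e-03  1.05246276e+02]
lid 39689 (array([ 586.3, -135.3]), array([1599.9,  823.5]), 9.04)
h 2604 (array([ 573.5, -167.9]), array([1638.4,  809.1]), 9.49) [0.3983272  0.01675427 0.09833897]
```

View pics/w1.png

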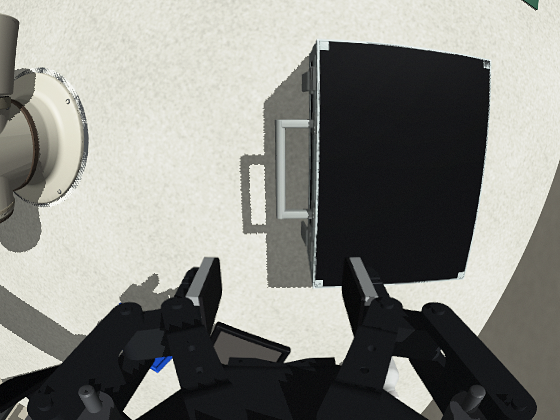

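The wrist view shows the handle bar at x≈280, y 122–217, and the lid corners at (317,41), (489,64), (464,276) and (318,284).

```bash
python3 - <<'E'
from h import *
z=np.load("pics/w1.npz");P=z["P"]
a=P[122:218,270:300].reshape(-1,3);a=a[(a[:,2]>.08)&(a[:,2]<.11)]
b=P[128:212,274:288].reshape(-1,3);b=b[(b[:,2]>.085)&(b[:,2]<.11)]
print(len(b),rect(b),np.median(b,0),np.percentile(b[:,2],[5,50,95,99]))
for (u,v) in [(320,45),(486,67),(461,273),(321,281)]:print(u,v,P[v,u].round(4))
L=P[36:290,312:495].reshape(-1,3);L=L[(L[:,2]>.11)&(L[:,2]<.121)];print(rect(L),np.median(L[:,2]))
E
```

```text
881 (array([442.5,  66. ]), array([ 13.5, 100.7]), 16.78) [0.44172814 0.06906827 0.09922449] [0.09489563 0.09922449 0.10105616 0.10163897]
320 45 [0.4461 0.2166 0.1142]
486 67 [0.6506 0.2699 0.1138]
461 273 [ 7.27e-01 -7.00e-04  1.14e-01]
321 281 [ 0.5297 -0.0558  0.1136]
(array([587.7, 107.1]), array([226.1, 303.8]), 15.7) 0.11437054823046253
```

Emit:
{"method": "play_rows", "body": {"increments": [[[0.7,-2.7,50],[0,0,-0.6],0.58],[[0.7,-2.7,100],[0,0,-0.6],0.58],[[0.7,-2.7,140],[0,0,-0.6],0.58],[[0.7,-2.7,140],[0,0,-0.6],0.58],[[0.7,-2.7,180],[0,0,-0.6],0.58],[[0.7,-2.7,210],[0,0,-0.6],0.58],[[0.7,-2.7,229],[0,0,-0.6],0.58],[[0.7,-2.7,229],[0,0,-0.6],0.58],[[0.7,-2.7,229],[0,0,-0.6],1],[[0.7,-2.7,229],[0,0,-0.6],1],[[0.7,-2.7,229],[0,0,-0.6],1],[[0.7,-2.7,229],[0,0,-0.6],1],[[0.7,-2.7,229],[0,0,-0.6],1],[[0.7,-2.7,229],[0,0,-0.6],1]], "grip_force": 30}}

```text
time: 3.5
ee_pos: [0.4426, 0.0658, 0.0966]
tcp_rot: [180.0, 0.0, 105.8]
wrist_force: [-0.5, -1.0, -0.0]
opening: 0.0006
grasp_force: 0.0
```

```bash
python3 - <<'E'
from h import *
o=telemetry.get_obs();print(o["time"],o["opening"],o["grasp_force"])
p,d=camera("wrist");P=cloud("wrist",d,o);np.savez("pics/w2.npz",p=p,P=P)
cv2.imwrite("pics/w2.png",p[:,:,::-1])
E
```

```text
3.5 0.0005853768214389411 0.0
```

View pics/w2.png

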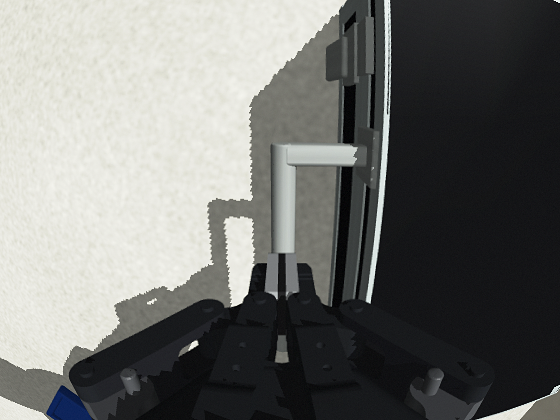

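```bash
python3 - <<'E'
from h import *
P=np.load("pics/w2.npz")["P"]
for v in range(160,320,10):print(v,[tuple((P[v,u]*1000).round(0)) for u in (272,276,283,290,295)])
o=telemetry.get_obs();print(o)
E
```

```text
160 [(np.float64(423.0), np.float64(115.0), np.float64(97.0)), (np.float64(425.0), np.float64(116.0), np.float64(99.0)), (np.float64(428.0), np.float64(118.0), np.float64(102.0)), (np.float64(431.0), np.float64(118.0), np.float64(100.0)), (np.float64(433.0), np.float64(119.0), np.float64(101.0))]
170 [(np.float64(424.0), np.float64(111.0), np.float64(97.0)), (np.float64(426.0), np.float64(112.0), np.float64(100.0)), (np.float64(429.0), np.float64(113.0), np.float64(100.0)), (np.float64(432.0), np.float64(114.0), np.float64(101.0)), (np.float64(434.0), np.float64(114.0), np.float64(97.0))]
180 [(np.float64(425.0), np.float64(107.0), np.float64(99.0)), (np.float64(427.0), np.float64(107.0), np.float64(99.0)), (np.float64(430.0), np.float64(109.0), np.float64(101.0)), (np.float64(433.0), np.float64(109.0), np.float64(99.0)), (np.float64(436.0), np.float64(109.0), np.float64(96.0))]
190 [(np.float64(427.0), np.float64(102.0), np.float64(97.0)), (np.float64(428.0), np.float64(103.0), np.float64(100.0)), (np.float64(432.0), np.float64(104.0), np.float64(99.0)), (np.float64(435.0), np.float
[... 3580 characters left out ...]
7.0), np.float64(152.0))]
{'time': 3.55, 'q': array([ 8.46131011e+00, -9.72429005e+00, -1.83813924e+01,  8.13419066e+01,
        1.69153423e-03,  8.26878378e+01]), 'qd': array([-0.19217755,  0.09837616, -0.18683188,  0.01274549,  0.07167347,
       -0.07706647]), 'joint_efforts': array([-1.24698578e-02, -3.62763906e+01,  4.70322204e+01,  5.13059480e-03,
       -4.14972883e-04, -2.35231046e-04]), 'ee_pos': array([0.44250192, 0.06583559, 0.09646256]), 'tcp_rot': array([ 1.79998802e+02, -1.55163414e-03,  1.05773472e+02]), 'wrist_force': array([-1.03592832, -0.20793939, -0.24166355]), 'torque': array([-0.03359873, -0.01494897,  0.02999264]), 'grasp_force': 0.0, 'opening': 0.00012153943807401492}
```

```bash
python3 - <<'E'
from h import *
P=np.load("pics/w1.npz")["P"]
T=np.array([.44514,.06606,.3251]);Rt=R.from_euler("xyz",[-179.94,0,105.25],degrees=True)
for v,u in [(259,210),(262,212),(270,210),(290,205),(262,350),(270,355),(290,360)]:print(v,u,Rt.inv().apply((P[v,u]-T)*1000).round(0))
z=np.load("pics/w2.npz");cv2.imwrite("pics/w2c.png",cv2.resize(z["p"][225:325,230:340,::-1],None,fx=6,fy=6,interpolation=cv2.INTER_NEAREST))
E
```

```text
259 210 [ 11. -34. -17.]
262 212 [ 10. -33. -19.]
270 210 [ 11. -32. -27.]
290 205 [  9. -31. -41.]
262 350 [ 11.  30. -20.]
270 355 [ 11.  31. -27.]
290 360 [ 11.  29. -44.]
```

View pics/w2c.png

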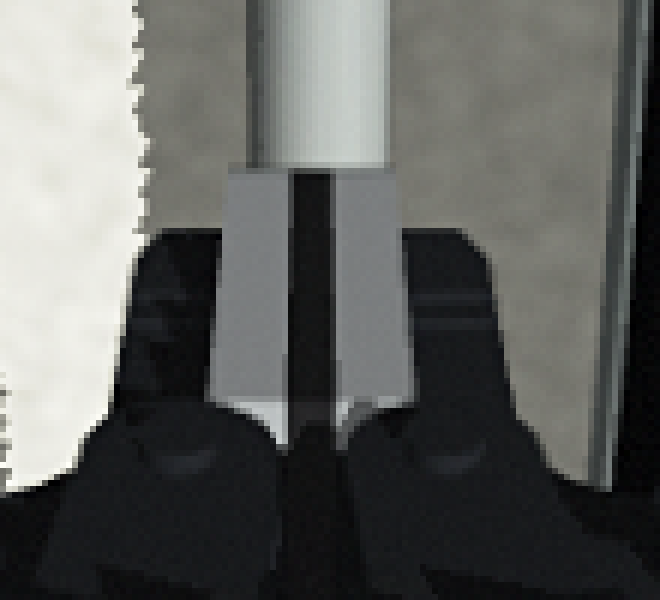

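The crop shows the closed fingertips ending about 6 mm above the bar. The real tips therefore sit about 29 mm further back along the tool axis than stated, so I'll shift every target by +29 mm along tool z.

Emit:
{"method": "play_rows", "body": {"increments": [[[0,0,0],[0,0,0],0.58],[[0,0,0],[0,0,0],0.58],[[0,0,0],[0,0,0],0.58],[[0,0,0],[0,0,0],0.58],[[0,0,10],[0,0,0],0.58],[[0,0,20],[0,0,0],0.58],[[0,0,29],[0,0,0],0.58],[[0,0,29],[0,0,0],0.58],[[0,0,29],[0,0,0],1],[[0,0,29],[0,0,0],1],[[0,0,29],[0,0,0],1],[[0,0,29],[0,0,0],1],[[0,0,29],[0,0,0],1]], "grip_force": 30}}

```text
time: 4.85
ee_pos: [0.4432, 0.066, 0.0677]
tcp_rot: [179.9, 0.0, 105.8]
wrist_force: [4.9, 1.3, -2.9]
opening: 0.0109
grasp_force: 29.5
```

Emit:
{"method": "play_rows", "body": {"increments": [[[0,0.5,-6],[0,0,0],1],[[0,2.7,-22.8],[0,0,0],1],[[0,7.4,-45.2],[0,0,0],1],[[0,14.1,-67.2],[0,0,0],1],[[0,22.6,-88.4],[0,0,0],1],[[0,33,-108.9],[0,0,0],1],[[0,45.1,-128.4],[0,0,0],1],[[0,58.8,-146.7],[0,0,0],1],[[0,58.8,-146.7],[0,0,0],1]]}}

```text
time: 5.75
ee_pos: [0.4997, 0.0818, 0.2156]
tcp_rot: [180.0, 0.0, 105.8]
wrist_force: [-5.9, -1.4, 2.0]
opening: 0.0106
grasp_force: 31.4
```

Emit:
{"method": "play_rows", "body": {"increments": [[[0,15.3,-17.1],[0,0,0],1],[[0,32.1,-32.7],[0,0,0],1],[[0,50.1,-46.9],[0,0,0],1],[[0,69.3,-59.4],[0,0,0],1],[[0,89.5,-70.2],[0,0,0],1],[[0,110.6,-79.3],[0,0,0],1],[[0,121.5,-83],[0,0,0],1],[[0,132.4,-86.4],[0,0,0],1],[[0,132.4,-86.4],[0,0,0],1],[[0,132.4,-86.4],[0,0,0],1]]}}

```text
time: 6.75
ee_pos: [0.6265, 0.1174, 0.3012]
tcp_rot: [179.9, 0.0, 105.8]
wrist_force: [0.1, -1.8, 6.1]
opening: 0.011
grasp_force: 32.9
```

```bash
python3 - <<'E'
from h import *
o=telemetry.get_obs();print(o["q"].round(1),o["tcp_rot"])
for n in ["scene","top"]:
    p,d=camera(n);np.savez(f"pics/{n}3.npz",p=p,d=d)
p=np.load("pics/scene3.npz")["p"]
cv2.imwrite("pics/s3c.png",cv2.resize(p[150:360,200:430,::-1],None,fx=2.8,fy=2.8,interpolation=cv2.INTER_CUBIC))
E
```

```text
[ 10.6  21.   37.7 106.7  -0.   84.9] [1.79920973e+02 3.56310448e-02 1.05756667e+02]
```

View pics/s3c.png

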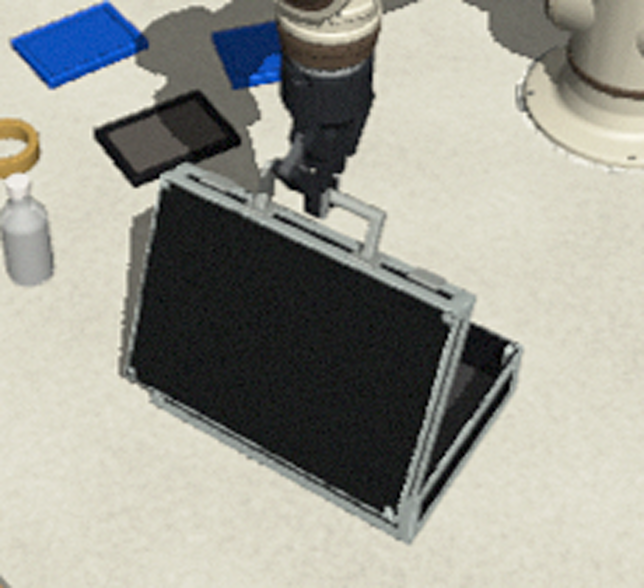

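The lid is up at about 1.23 with the handle held. I'll release it, rise, and swing the camera to the front to look at the stay.

Emit:
{"method": "play_rows", "body": {"increments": [[[0,0,0],[0,0,0],0.6],[[0,0,0],[0,0,0],0.6],[[0,0,0],[0,0,0],0.6],[[0,0,0],[0,0,0],0.6],[[0,0,-20],[0,0,0],0.6],[[0,0,-60],[0,0,0],0.6],[[0,0,-70],[0,0,0],0.6],[[-79,-80,-70],[0,0,-90],1],[[-79,-80,-70],[0,0,-90],1],[[-79,-80,-70],[0,0,-90],1],[[-79,-80,-70],[0,0,-90],1],[[-79,-80,-70],[0,0,-90],1],[[-79,-80,-70],[0,0,-90],1],[[-79,-80,-70],[0,0,-90],1],[[-79,-80,-70],[0,0,-90],1],[[-79,-80,-70],[0,0,-90],1],[[-79,-80,-70],[0,0,-90],1],[[-79,-80,-70],[0,0,-90],1],[[-79,-80,-70],[0,0,-90],1]]}}

```text
time: 8.75
ee_pos: [0.571, 0.02, 0.3704]
tcp_rot: [180.0, -0.0, -164.2]
wrist_force: [-0.1, -0.4, -0.8]
opening: 0.0002
grasp_force: 0.0
```

```bash
python3 - <<'E'
from h import *
o=telemetry.get_obs();print(o["time"],o["q"].round(1),o["ee_pos"],o["tcp_rot"],o["opening"])
p,d=camera("wrist");P=cloud("wrist",d,o);np.savez("pics/w4.npz",p=p,P=P,e=o["ee_pos"],r=o["tcp_rot"])
cv2.imwrite("pics/w4.png",cv2.resize(p[:,:,::-1],(800,600),interpolation=cv2.INTER_CUBIC))
E
```

```text
8.75 [  2.   15.2  38.7 113.5   0.  -13.8] [0.57096407 0.02000628 0.37035653] [ 1.79996400e+02 -1.27992189e-02 -1.64177221e+02] 0.0002384223454284787
```

View pics/w4.png

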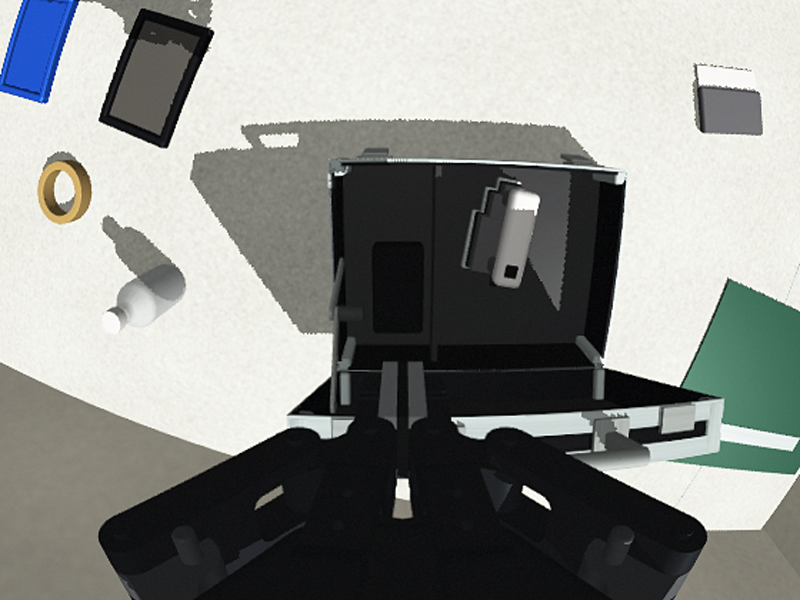

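The wrist view shows the lid standing on its own. The button is at (350,313), the press handle runs (524,190)–(505,290), and the rest is at (157,78).

```bash
python3 - <<'E'
from h import *
z=np.load("pics/w4.npz");P=z["P"];p=z["p"]
C=np.array([.588,.107,0]);Rc=R.from_euler("z",15.75,degrees=True)
case=lambda q:(Rc.inv().apply(q-C)*1000)
for u,v in [(348,307),(352,313),(357,313),(349,318),(340,313)]:
    print("btn",u,v,case(P[int(v*.7),int(u*.7)]).round(0))
B=P[214:226,240:254].reshape(-1,3);B=case(B[B[:,2]>.1]);print(np.median(B,0),np.ptp(B,0))
H=P[128:206,340:382].reshape(-1,3);H=H[(H[:,2]>.088)&(H[:,2]<.115)]
print("handle",len(H),rect(H),np.median(H,0),case(H.mean(0)))
g=P[0:110,60:155].reshape(-1,3);c=p[0:110,60:155].reshape(-1,3)
m=(c.max(1)<60)&(g[:,2]>.008)&(g[:,2]<.03);print("rest rim",m.sum(),rect(g[m]),np.median(g[m,2]))
for u,v in [(147,12),(208,34),(164,143),(104,122)]:print(P[int(v*.7),int(u*.7)].round(4))
# case check: rim corners
for u,v in [(621,176),(338,172)]:print("rim",case(P[int(v*.7),int(u*.7)]).round(0))
bar=P[int(425*.7):int(470*.7),int(600*.7):int(650*.7)].reshape(-1,3);print("bar",case(bar[bar[:,2]>.3]).mean(0) )
E
```

```text
btn 348 307 [  14. -128.  136.]
btn 352 313 [  19. -124.  142.]
btn 357 313 [  18. -120.  144.]
btn 349 318 [  22. -126.  143.]
btn 340 313 [  18. -135.  143.]
[  18.22098323 -123.24029086  142.5903256 ] [11.27948609 17.00617579 11.58566968]
handle 1432 (array([544.1, 122.6]), array([93.8, 29. ]), 6.92) [0.54224347 0.11993968 0.1016096 ] [-39.97064198  25.08505453 100.84766625]
rest rim 2039 (array([ 472.1, -315.7]), array([109.3, 149.4]), 79.98) 0.014194776976371781
[ 0.3945 -0.3467  0.0142]
[ 0.4135 -0.2522  0.017 ]
[ 0.5485 -0.2767  0.0146]
[ 0.5364 -0.3715  0.0154]
rim [-103.  142.   74.]
rim [ -99. -142.   72.]
bar [ 36.85231025  45.36309445 325.84564334]
```

Emit:
{"method": "play_rows", "body": {"increments": [[[35,-42,40],[0,-25,0],1],[[35,-42,40],[0,-25,0],1],[[35,-42,80],[0,-35,0],1],[[35,-42,120],[0,-50,0],1],[[35,-42,155],[0,-50,0],1],[[35,-42,155],[0,-50,0],1],[[35,-42,155],[0,-50,0],1],[[0,-42,184],[0,-50,0],1],[[-25,-42,205],[0,-50,0],1],[[-41.7,-42,219],[0,-50,0],1],[[-41.7,-42,219],[0,-50,0],1]]}}

```text
time: 9.9
ee_pos: [0.6217, -0.0084, 0.1476]
tcp_rot: [179.7, 49.8, -164.5]
wrist_force: [-0.0, -0.2, 0.0]
opening: -0.0001
grasp_force: 0.0
```

```bash
python3 - <<'E'
from h import *
o=telemetry.get_obs();print(o["time"],o["q"].round(1),o["ee_pos"],o["tcp_rot"],o["wrist_force"])
C=np.array([.588,.107,0]);Rc=R.from_euler("z",15.75,degrees=True)
case=lambda q:(Rc.inv().apply(q-C)*1000)
Rt=R.from_euler("xyz",o["tcp_rot"],degrees=True)
print("tcp",case(o["ee_pos"]),"tip",case(o["ee_pos"]-.01*Rt.as_matrix()[:,2]),"z",Rc.inv().apply(Rt.as_matrix()[:,2]))
p,d=camera("wrist");P=cloud("wrist",d,o);np.savez("pics/w5.npz",p=p,P=P)
cv2.imwrite("pics/w5.png",p[:,:,::-1])
E
```

```text
9.9 [ -9.6 -28.9 -43.2  28.8  19.2 -16.9] [ 0.62171625 -0.00836345  0.14762243] [ 179.67474873   49.7567693  -164.52164179] [-0.03439672 -0.20479132  0.00057599]
tcp [   1.1360704  -120.18411036  147.62243407] tip [  -6.49707797 -120.20468839  154.082668  ] z [ 0.76331484  0.0020578  -0.64602339]
```

View pics/w5.png

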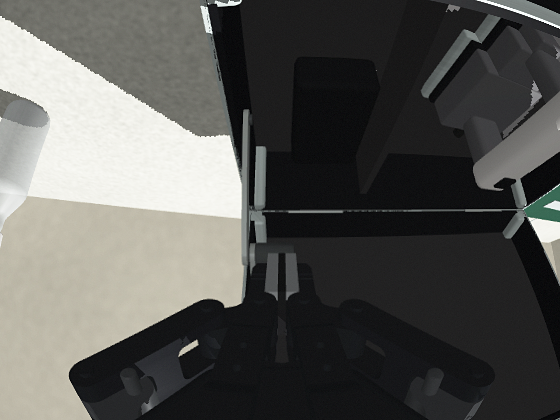

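Emit:
{"method": "play_rows", "body": {"increments": [[[-1,0,8],[0,0,0],1],[[-2,0,16],[0,0,0],1],[[-3,0,22],[0,0,0],1],[[-5,0,28],[0,0,0],1],[[-7,0,34],[0,0,0],1],[[-9,0,41],[0,0,0],1],[[-9.5,0,46],[0,0,0],1],[[-9.5,0,46],[0,0,0],1]]}}

```text
time: 10.75
ee_pos: [0.6626, 0.0024, 0.1285]
tcp_rot: [180.0, 50.0, -164.2]
wrist_force: [-0.8, 0.5, -0.5]
opening: 0.0001
grasp_force: 0.0
```

```bash
cat >> h.py <<'E'
C=np.array([.588,.107,0]);Rc=R.from_euler("z",15.75,degrees=True)
case=lambda q:(Rc.inv().apply(q-C)*1000)
def tip():
    o=telemetry.get_obs();Rt=R.from_euler("xyz",o["tcp_rot"],degrees=True)
    print(o["time"],"tip",case(o["ee_pos"]-.01*Rt.as_matrix()[:,2]).round(1),"F case",Rc.inv().apply(o["wrist_force"]).round(1))
    return o
E
python3 -c "
from h import *
tip()"
```

```text
10.75 tip [  35.8 -120.9  135. ] F case [-0.6  0.7 -0.5]
```

Emit:
{"method": "play_rows", "body": {"increments": [[[1,0,5],[0,0,0],1],[[2,0,10],[0,0,0],1],[[2.6,0,15],[0,0,0],1],[[2.6,0,17],[0,0,0],1],[[2.6,0,17],[0,0,0],1]]}}

```text
time: 11.25
ee_pos: [0.673, 0.0049, 0.1182]
tcp_rot: [180.0, 50.1, -164.3]
wrist_force: [-44.9, -7.5, 26.7]
opening: 0.0003
grasp_force: 25.7
```

```bash
python3 - <<'E'
from h import *
o=tip()
p,d=camera("wrist");P=cloud("wrist",d,o);np.savez("pics/w6.npz",p=p,P=P)
cv2.imwrite("pics/w6.png",cv2.resize(p[60:360,170:470,::-1],None,fx=2,fy=2))
E
```

```text
11.25 tip [  46.4 -121.4  124.6] F case [-45.2   4.9  26.7]
```

View pics/w6.png

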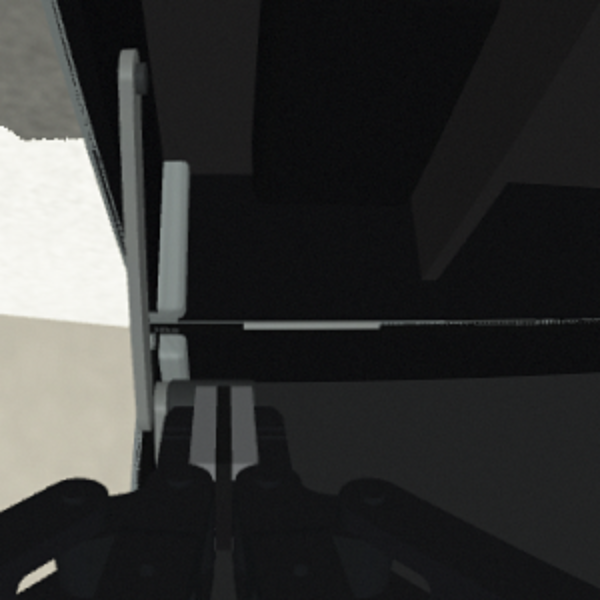

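Emit:
{"method": "play_rows", "body": {"increments": [[[0,0,-8],[0,0,0],1],[[0,0,-50],[0,0,0],1],[[0,0,-100],[0,0,0],1],[[-95,100,-216],[0,50,0],0.35],[[-95,100,-216],[0,50,0],0.35],[[-95,100,-216],[0,50,0],0.35],[[-95,100,-216],[0,50,0],0.35],[[-95,100,-216],[0,50,0],0.35],[[-95,100,-216],[0,50,0],0.35],[[-95,100,-216],[0,50,0],0.35],[[-95,100,-216],[0,50,0],0.35]]}}

```text
time: 12.4
ee_pos: [0.5486, 0.0741, 0.3223]
tcp_rot: [179.9, -0.7, -164.2]
wrist_force: [0.7, 0.4, -1.4]
opening: 0.0557
grasp_force: 0.0
```

```bash
python3 - <<'E'
from h import *
o=tip();print(o["ee_pos"],o["tcp_rot"],o["q"].round(1),o["opening"])
p,d=camera("wrist");P=cloud("wrist",d,o);np.savez("pics/w7.npz",p=p,P=P)
cv2.imwrite("pics/w7.png",cv2.resize(p[:,:,::-1],(800,600),interpolation=cv2.INTER_CUBIC))
H=P.reshape(-1,3);c=case(H);m=(H[:,2]>.09)&(H[:,2]<.112)&(p.reshape(-1,3).min(1)>90)&(abs(c[:,0]+40)<70)&(abs(c[:,1]-30)<65)
print(m.sum(),rect(H[m]),H[m].mean(0))
m=(abs(c[:,1]+125)<9)&(abs(c[:,0]-50)<30)&(c[:,2]>85)&(c[:,2]<160);b=c[m];print("btn",m.sum(),b.mean(0),b.min(0),b.max(0))
E
```

```text
12.4 tip [-46.8 -21.  332.3] F case [ 0.8  0.2 -1.4]
[0.5485682  0.0740917  0.32225768] [ 179.94023945   -0.66069247 -164.16477956] [  7.7   9.9  26.6 107.3  -0.   -8.1] 0.055687594255955326
1654 (array([543.1, 122.4]), array([92.3, 28.6]), 5.91) [0.53940823 0.12119701 0.10133915]
btn 160 [  49.33601182 -125.17544253  122.72527158] [  44.42451884 -133.79281964  114.24761082] [  57.0073424  -116.20637102  126.16236563]
```

View pics/w7.png

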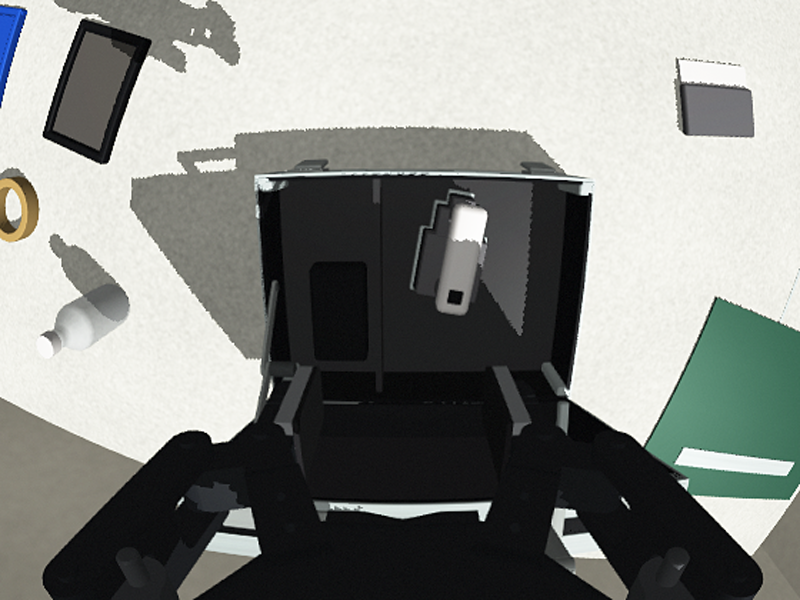

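The stay is locked: the button is measured at about (51, −125, 119), against the stated (52, −125, 118). Now for the press.

Emit:
{"method": "play_rows", "body": {"increments": [[[-8,48,40],[0,0,9.4],0.35],[[-8,48,80],[0,0,9.4],0.35],[[-8,48,130],[0,0,9.4],0.35],[[-8,48,170],[0,0,9.4],0.35],[[-8,48,190],[0,0,9.4],0.35],[[-8,48,190],[0,0,9.4],0.35],[[-8,48,190],[0,0,9.4],0.35]]}}

```text
time: 13.15
ee_pos: [0.5401, 0.1212, 0.1398]
tcp_rot: [180.0, 0.2, -173.7]
wrist_force: [1.1, -0.1, 0.9]
opening: 0.0554
grasp_force: 0.0
```

```bash
python3 - <<'E'
from h import *
o=tip();print(o["ee_pos"],o["tcp_rot"])
print(mv(o,[.5435,.1225,.064],[180,0,-173.6]))
p,d=camera("wrist");P=cloud("wrist",d,o)
H=P.reshape(-1,3);c=case(H);m=(H[:,2]>.09)&(H[:,2]<.112)&(p.reshape(-1,3).min(1)>90)&(abs(c[:,0]+40)<70)&(abs(c[:,1]-30)<65)
print(m.sum(),rect(H[m]),H[m].mean(0))
E
```

```text
13.15 tip [-42.2  26.7 149.8] F case [ 1.  -0.4  0.9]
[0.54013587 0.12124934 0.13984721] [ 179.97092006    0.20935824 -173.65092149]
(array([-3.2,  0.8, 75.9]), array([ 0. ,  0.2, -0.1]))
5436 (array([543.1, 123.1]), array([92.9, 27.9]), 6.36) [0.53558048 0.12206395 0.10147396]
```

Emit:
{"method": "play_rows", "body": {"increments": [[[-3,1,25],[0,0,0],0.35],[[-3,1,50],[0,0,0],0.35],[[-3,1,68],[0,0,0],0.35],[[-3,1,75],[0,0,0],0.35],[[-3,1,75],[0,0,0],0.35],[[-3,1,75],[0,0,0],1],[[-3,1,75],[0,0,0],1],[[-3,1,75],[0,0,0],1],[[-3,1,75],[0,0,0],1],[[-3,1,75],[0,0,0],1],[[-3,1,75],[0,0,0],1]], "grip_force": 60}}

```text
time: 14.3
ee_pos: [0.544, 0.1233, 0.0646]
tcp_rot: [180.0, 0.2, -173.6]
wrist_force: [-1.2, 2.1, 6.3]
opening: 0.0273
grasp_force: 59.7
```

Emit:
{"method": "play_rows", "body": {"increments": [[[0,0,-10],[0,0,0],1],[[0,0,-35],[0,0,0],1],[[0,0,-70],[0,0,0],1],[[0,0,-110],[0,0,0],1],[[0,0,-150],[0,0,0],1],[[0,0,-170],[0,0,0],1],[[10,-35,-170],[0,0,1],1],[[20,-75,-170],[0,0,3],1],[[35,-115,-170],[0,0,5],1],[[45,-155,-170],[0,0,7],1],[[55,-195,-170],[0,0,9],1],[[65,-230,-170],[0,0,11],1],[[70,-250,-170],[0,0,13],1],[[70,-255,-170],[0,0,16.4],1],[[70,-255,-170],[0,0,16.4],1]]}}

```text
time: 15.8
ee_pos: [0.5014, -0.1394, 0.2327]
tcp_rot: [-180.0, -0.1, 169.8]
wrist_force: [0.9, 0.1, -6.1]
opening: 0.0273
grasp_force: 61.0
```

```bash
python3 - <<'E'
from h import *
o=tip();print(o["ee_pos"],o["tcp_rot"],o["opening"],o["grasp_force"])
def rest(P,p,nm):
    g=P.reshape(-1,3);c=p.reshape(-1,3).astype(int)
    m=(c.max(1)<55)&(g[:,2]>.009)&(g[:,2]<.026)&(abs(g[:,0]-.472)<.11)&(abs(g[:,1]+.314)<.1)
    print(nm,m.sum(),rect(g[m]) if m.sum() else 0, np.median(g[m,2]))
for n in ["scene","wrist","top"]:
    p,d=camera(n);P=cloud(n,d,o);rest(P,p,n)
    cv2.imwrite(f"pics/{n}8.png",cv2.resize(p[:,:,::-1],(800,600),interpolation=cv2.INTER_CUBIC))
    np.savez(f"pics/{n}8.npz",p=p,P=P)
z=np.load("pics/w7.npz");rest(z["P"],z["p"],"w7")
z=np.load("pics/scene0.npz");rest(cloud("scene",z["d"]),z["p"],"s0")
E
```

```text
15.8 tip [-150.3 -213.6  242.7] F case [ 0.9 -0.1 -6.1]
[ 0.50135779 -0.13940932  0.23273835] [-1.79991750e+02 -6.48853633e-02  1.69811232e+02] 0.02725969006181279 60.96130013465881
scene 314 (array([ 478.2, -313.3]), array([111.5, 151.6]), 80.69) 0.013223582221445021
wrist 5015 (array([ 470.9, -316.3]), array([108.4, 148.5]), 80.05) 0.012830698379335842
top 551 (array([ 471.1, -317.1]), array([107.6, 148.7]), 79.81) 0.014376953984010777
w7 1616 (array([ 472. , -315.6]), array([109.6, 148.8]), 80.02) 0.014815072001139934
s0 301 (array([ 477.3, -312.1]), array([109.5, 149.9]), 80.37) 0.014829236836281165
```

View pics/wrist8.png

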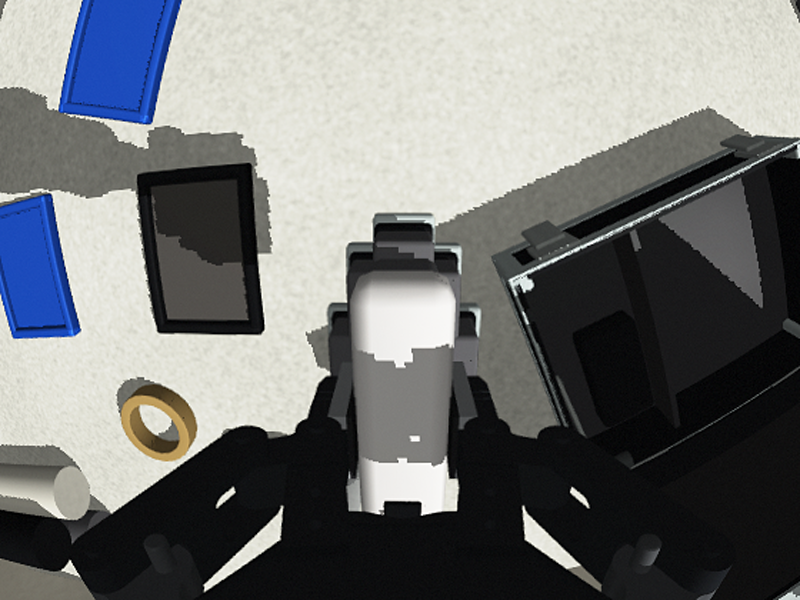

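Emit:
{"method": "play_rows", "body": {"increments": [[[0,-40,0],[0,0,0.2],1],[[-1,-80,0],[0,0,0.2],1],[[-2,-120,10],[0,0,0.2],1],[[-2.3,-155,30],[0,0,0.2],1],[[-2.3,-179,60],[0,0,0.2],1],[[-2.3,-179,90],[0,0,0.2],1],[[-2.3,-179,120],[0,0,0.2],1],[[-2.3,-179,145],[0,0,0.2],1],[[-2.3,-179,150],[0,0,0.2],1],[[-2.3,-179,150],[0,0,0.2],1]]}}

```text
time: 16.95
ee_pos: [0.4728, -0.3143, 0.0825]
tcp_rot: [180.0, -0.1, 169.9]
wrist_force: [-0.8, 0.8, -5.6]
opening: 0.027
grasp_force: 62.0
```

```bash
python3 - <<'E'
from h import *
o=tip();print(o["ee_pos"],o["tcp_rot"])
print(mv(o,[.472,-.316,.0596],[180,0,170]))
E
```

```text
16.95 tip [-225.2 -374.2   92.5] F case [-0.6  1.  -5.6]
[ 0.47282099 -0.31425374  0.08254602] [ 1.79964156e+02 -8.39180975e-02  1.69858864e+02]
(array([ 0.5, -1.9, 22.9]), array([ 0. , -0.1, -0.1]))
```

Emit:
{"method": "play_rows", "body": {"increments": [[[0.5,-1.5,8],[0,0,0],1],[[0.5,-1.5,15],[0,0,0],1],[[0.5,-1.5,19],[0,0,0],1],[[0.5,-1.5,21],[0,0,0],1],[[0.5,-1.5,22],[0,0,0],1],[[0.5,-1.5,23],[0,0,0],1],[[0.5,-1.5,23],[0,0,0],1]]}}

```text
time: 17.65
ee_pos: [0.4722, -0.3165, 0.06]
tcp_rot: [-180.0, 0.0, 169.8]
wrist_force: [-0.4, -0.5, -4.9]
opening: 0.0274
grasp_force: 62.1
```

Emit:
{"method": "play_rows", "body": {"increments": [[[0,0,0.5],[0,0,0],1],[[0,0,1],[0,0,0],1],[[0,0,1],[0,0,0],1]]}}

```text
time: 17.95
ee_pos: [0.4722, -0.3165, 0.0597]
tcp_rot: [-180.0, 0.0, 169.8]
wrist_force: [-2.7, 3.2, 3.9]
opening: 0.027
grasp_force: 63.2
```

Contact: the force went from −4.9 to +3.9 N. Open gently and rise.

Emit:
{"method": "play_rows", "body": {"increments": [[[0,0,0],[0,0,0],0.6],[[0,0,0],[0,0,0],0.5],[[0,0,0],[0,0,0],0.35],[[0,0,0],[0,0,0],0.3],[[0,0,0],[0,0,0],0.3],[[0,0,-15],[0,0,0],0.3],[[0,0,-40],[0,0,0],0.3],[[0,0,-90],[0,0,0],0.3],[[0,0,-140],[0,0,0],0.3],[[60,0,-180],[0,0,0],0.3],[[90,0,-200],[0,0,0],0.3],[[90,0,-200],[0,0,0],0.3],[[90,0,-200],[0,0,0],0.3]]}}

```text
time: 19.25
ee_pos: [0.3832, -0.3007, 0.2615]
tcp_rot: [-179.9, 0.2, 169.7]
wrist_force: [0.1, 0.6, 0.6]
opening: 0.0599
grasp_force: 0.0
```

```bash
python3 - <<'E'
from h import *
o=tip()
p,d=camera("scene");P=cloud("scene",d)
w,dw=camera("wrist");W=cloud("wrist",dw,o)
c=w[:,:,:].reshape(-1,3).astype(int);g=W.reshape(-1,3)
m=(g[:,2]>.08)&(g[:,2]<.12)&(abs(g[:,0]-.472)<.1)&(abs(g[:,1]+.316)<.08);print("handle",m.sum(),rect(g[m]),np.percentile(g[m,2],[5,50,95]))
cv2.imwrite("pics/end.png",np.hstack([cv2.resize(p[100:380,150:450,::-1],(400,373)),cv2.resize(w[:,:,::-1],(400,373))]))
E
```

```text
19.25 tip [-307.8 -336.8  271.5] F case [0.3 0.6 0.6]
handle 1973 (array([ 471. , -317.1]), array([28.4, 92.4]), 79.61) [0.09353794 0.09866993 0.10054753]
```

View pics/end.png

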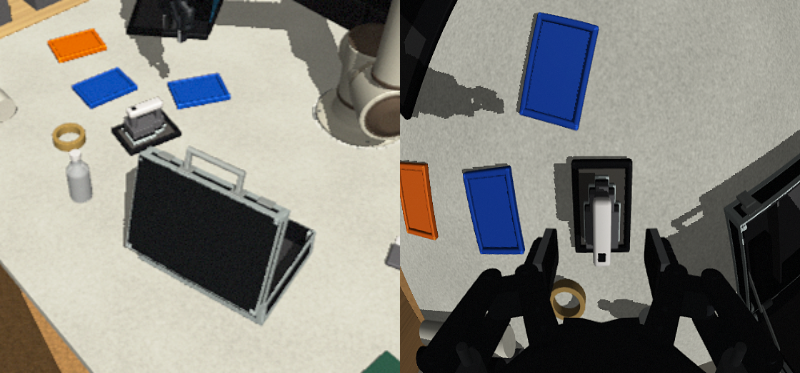

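The press sits flat in the rest: its handle is centred at (471,−317) and its top is at about 0.098. The lid is still up, and the bystanders are where they were.

```bash
python3 -c "
from workcell import workorder
print(workorder.job_done())"
```

```text
the job is handed in; nothing more can be done
None
```

The job is handed in after about 19 s of robot time: the lid is locked open on its stay, the press lies flat and lengthwise in its rest, and the tape roll, bottle and squeegee were left alone.

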